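# Raise the ratchet rack, eject the finished manifold and rack all the bars

### The arm

A 7-joint arm with a two-finger parallel gripper is mounted at the origin on the work surface. World frame = base frame: x ahead of the robot, y to its left, z up, the work surface at z = 0. Lengths are in m, angles in rad, forces in N, time in s.
With the tool pointing down it reaches from about 0.4 to 0.875 m from the base axis. Payload 19.3 kg.
Tool frame: the origin (TCP) lies midway between the tips of the shut fingers; the grasp point (between the pads) lies 19 mm behind it; z points along the fingers, y is the direction in which the jaws open and shut (so a half turn about z gives the same grasp; the last joint's range is limited). The gripper opens to 85 mm and grips with 20 to 120 N. Pads are 22 mm wide; open, the fingers measure 114 mm over their backs; the gripper's body (76 mm by 85 mm) begins 54 mm behind the grasp point. The pads swing forward as they close: fully open they stand 13 mm farther back than shut.
Start: joints at [-1.229, 0.521, -0.036, 1.599, 0.021, 1.021, -0.113], TCP at [0.25, 0.573, 0.21] pointing down, gripper open.
Joint ranges: [-2.91, 2.91], [-0.3, 2.13], [-1.5, 1.42], [0.17, 2.43], [-1.26, 4.41], [0.16, 1.93], [-2.52, 2.52]. Speed limits (rad/s): [1.89, 1.89, 2.39, 2.39, 3.01, 3.01, 3.01].

### API

Orientations are given as a rotation vector (axis times angle).
In Python, from plant import arm gives the robot as it stands. The module is installed in compiled form; this text tells all that it offers. Calls block until the motion is done:
- arm.movep(position, orientation): joint-space move of the TCP to a pose.
- arm.move_l(position, attitude=None, feed=0.15, guard=None): straight line of the TCP; attitude=None keeps the orientation; feed is the mean speed in m/s. With guard (N) it stops when the force on the tool has changed by that much, and returns True; else False.
- arm.goto_joints(angles): joint-space move.
- arm.command_gripper(opening, f_grip=None): finger opening in m; f_grip is the grip in N (None keeps the last); returns when the fingers have stopped.
- arm.wait(seconds).
- arm.solve_ik(position, orientation): joint angles nearest the present ones, or None.
- arm.sense(): the state.
- arm.read_camera(name): name is "scene" or "top" or "wrist"; returns the picture (384x512x3 uint8, red, green, blue); there is no depth.
- arm.camera_info(name): a dict with "camera_matrix" (3x3 intrinsics, pixels), "R" (3x3) and "t" (3): a world point X has camera coordinates R X + t. Camera axes: x right, y down, z forward; pixel columns grow to the right and rows downward; lengths in m; the calibration is good to about 2 mm. A picture is of the moment at which its call begins: read the wrist's pose just before it. camera_info takes no time and is no camera call; for the wrist camera it gives the pose at the moment of the call.
A pose or a line that the arm cannot do raises arm.IKError and nothing moves.
- arm.job_done(): hands the job in, once; it reports no verdict.
The state is a dict: "time_s": time; "qpos": joint angles; "dq": joint speeds; "joint_torque": joint torques, N m; "position": TCP position; "tcp_rot": TCP orientation; "ft_force": force on the tool from outside, world axes, zero at the start; "torque": the same for the moment, N m; "gripper_width": finger opening in m.
Only numpy, scipy, OpenCV 4.12 (cv2) and the standard library are available. Lean on these libraries where they do the work, as an engineer would, in place of code of your own. Each camera call takes 0.05 s, during which the arm holds its last target.

### The job

First raise the ratchet prop at the far side of the rack, click by click, until its rail stands level with the fixed rail, and leave it held there by its pawl. Then push the ejector of the press nest fully in so that the manifold bar held in the nest slides out. Finally lay every manifold bar on the rack, both that one and those lying loose on the bench, across both rails, one to a bay, flat, square to the rails and centred on them; leave the rest of the bench alone.

Things in the scene. Friction and masses are not known exactly. Their poses are not given: they have to be found in the camera images.
- rack_mid (a point): Rack: grey base plate (180 x 220 mm) with two parallel aluminium rails, 300 mm long, 24 wide, 20 high. Point: midway between the rails, level with the TOP of the fixed rail, 190 mm above the bench. x = square to the rails, from the fixed rail (x = -45 mm, near the robot) to the prop's rail (x = +45); y along the rails; z up. The 66 mm gap between the rails is free for fingers.
- bay0 (a point): Centre of the first of the four bays, level with the fixed rail's top, at y = -114 mm of the rack. Bays are 57 mm wide, parted by upright 8 mm pins 34 mm tall above the rails and, in the middle, by the lifting block; each takes one bar lying along the rack's x. Axes as the rack's.
- bay1 (a point): Centre of the second of the four bays, level with the fixed rail's top, at y = -48 mm of the rack. Bays are 57 mm wide, parted by upright 8 mm pins 34 mm tall above the rails and, in the middle, by the lifting block; each takes one bar lying along the rack's x. Axes as the rack's.
- bay2 (a point): Centre of the third of the four bays, level with the fixed rail's top, at y = +48 mm of the rack. Bays are 57 mm wide, parted by upright 8 mm pins 34 mm tall above the rails and, in the middle, by the lifting block; each takes one bar lying along the rack's x. Axes as the rack's.
- bay3 (a point): Centre of the last of the four bays, level with the fixed rail's top, at y = +114 mm of the rack. Bays are 57 mm wide, parted by upright 8 mm pins 34 mm tall above the rails and, in the middle, by the lifting block; each takes one bar lying along the rack's x. Axes as the rack's.
- prop (a joint): Height of the ratchet prop that carries the far rail, m. It slides up from 0 to 0.080; notches every 12 mm (0, 0.012 .. 0.072), each a click. Starts on notch 0 to 3. A spring pawl lets it rise (about 10 N in all) and catches it when let go, so it drops back to the last notch passed: lift 2 to 8 mm beyond the notch, let go. Notch 5 (0.060) puts its rail level with the fixed rail.
- prop_grip (a point): The lifting block, black, 22 mm (x) x 30 mm (y) x 45 mm tall, on the middle of the prop's rail; grip it from above across its x (22 mm) and lift. Point: on its axis, 25 mm above the prop's rail top, 20 mm below the block's top. Moves with the prop; axes as the rack's.
- plunger (a joint): The pawl: a brass spring plunger on the far side of the prop; 0 = engaged, up to 0.012 m pulled out (+x of the rack, 3 to 5 N). Pulled out 6 mm or more it lets the prop drop to the bottom (only needed to undo a click too many, then raise again).
- plunger_tab (a point): Upright black tab of the plunger, 10 mm (x) x 26 mm (y) x 50 mm tall, point 10 mm above its middle; 66 mm beyond the prop's column.
- ejector (a joint): Ejector slide of the press nest, in m: 0 = back (sprung), 0.125 = fully in; it pushes back with 4 N at the start and 9 N fully in, and returns when let go. Fully in means beyond 0.115.
- ejector_plate (a point): Middle of the push face of the ejector's upright black plate, 54 mm wide, 44 mm tall; point 94 mm above the bench, plate's lower edge 18 mm above the nest walls. The face looks to the nest's -x: push it along the nest's +x. A low end stop (top 42 mm above the bench) lies 20 mm behind it, below where fingers push. Axes as the nest's.
- nest_mid (a point): Press nest: open-topped channel, 36 mm wide, x from -100 to +85 mm, floor 20 mm and walls' tops 54 mm above the bench, as tall as the bar, which cannot be gripped inside. Point: centre of the bar as held, 36 mm above the bench. x = way out, z up. A 24 mm wide tongue runs on to x = 150 mm; after a full push the bar's centre lies at about x = 122 mm, outside the mouth, and can be gripped.
- bar0_mid (a point): Bare aluminium manifold bar, square section 32 x 32 mm, 180 mm long, 0.32 kg, small dark ports on its faces, brass ends. Point: its centre; x runs along its length, z up from its lower face as built. This one starts held in the nest.
- bar1_mid (a point): Bare aluminium manifold bar, square section 32 x 32 mm, 180 mm long, 0.32 kg, small dark ports on its faces, brass ends. Point: its centre; x runs along its length, z up from its lower face as built. Starts lying on the bench; may be absent.
- bar2_mid (a point): Bare aluminium manifold bar, square section 32 x 32 mm, 180 mm long, 0.32 kg, small dark ports on its faces, brass ends. Point: its centre; x runs along its length, z up from its lower face as built. Starts lying on the bench; may be absent.
- bar3_mid (a point): Bare aluminium manifold bar, square section 32 x 32 mm, 180 mm long, 0.32 kg, small dark ports on its faces, brass ends. Point: its centre; x runs along its length, z up from its lower face as built. Starts lying on the bench; may be absent.
- spanner: Bystander: steel open spanner lying between rack and nest.
- driver: Bystander: screwdriver.
- carton: Bystander: cardboard box 100 x 80 x 55 mm.
- sealant: Bystander: small white jar, 85 mm tall.
- sprayer: Bystander: white bottle, 190 mm tall.
- offcut: Bystander: brass block 70 x 50 x 30 mm.
Not all that is in view belongs to the job. What is shaped like the part that bears bar2_mid but orange or purple is not meant.

How it is judged:
By the outcome, as a careful person would: the job done as asked, in the order asked, and still so for the second after the job is handed in, with the robot touching nothing.
Of bar1, bar2, bar3 only 2 to 3 are there at a start; the rules pass over those that are not, and their reading is None.
At some moment in a run one of bar1, bar2, bar3 may be knocked a few centimetres aside while the robot is not near it.
Once in a run the grip may slacken for a moment while it holds something.
It also fails if it takes over 210 s, if anything falls off the work surface, if the arm or the gripper's body presses on something with over 40 N, if the wrist force passes 120 N, or if a joint passes its speed limit or range.

## Working session

There is one attempt and no reset: what is moved stays moved. The work goes in short steps, each a Python script; the robot and the scene stay as the last script left them, time stands still between calls to the robot, and variables do not carry over. Pictures are saved under pics/ and viewed, and the job is handed in when it is done.

```bash
mkdir -p pics; ls
python3 - <<'E'
from plant import arm
import cv2,numpy as np
s=arm.sense(); print(s)
for n in("scene","top","wrist"):
    im=arm.read_camera(n); cv2.imwrite(f"pics/{n}0.png",im[...,::-1]); c=arm.camera_info(n); print(n,c)
E
```

```text
pics
{'time_s': 0.0, 'qpos': array([-1.22921166,  0.52202559, -0.0363243 ,  1.60000463,  0.02121091,
        1.02111262, -0.11278726]), 'dq': array([-4.45437923e-04,  7.15065379e-04, -7.40579242e-05,  5.52162171e-04,
        5.01872715e-04, -4.25188670e-04,  1.65753656e-03]), 'joint_torque': array([ 1.80299146e-03, -9.27112269e+01,  1.98093005e+00, -3.69923294e+01,
        1.79031532e-02,  8.34442209e-03,  6.70272311e-05]), 'position': array([0.2500469 , 0.57239975, 0.20961978]), 'tcp_rot': array([-6.42231004e-01, -3.07509860e+00,  1.81549052e-03]), 'ft_force': array([-0.29854982, -0.19748481,  0.01750236]), 'torque': array([ 0.0053162 , -0.00152926,  0.00496882]), 'gripper_width': 0.08544190605201397}
scene {'camera_matrix': array([[364.26616628,   0.        , 254.67404074],
       [  0.        , 364.26616628, 190.16298564],
       [  0.        ,   0.        ,   1.        ]]), 'R': array([[-0.4240092 ,  0.90562918,  0.00721097],
       [ 0.74572437,  0.3536389 , -0.56465449],
       [-0.51391766, -0.2340413 , -0.82529589]]), 't': array([ 0.04301532, -0.37588337,  1.49572433])}
top {'camera_matrix': array([[452.64218251,   0.        , 266.07318796],
       [  0.        , 452.64218251, 198.23260585],
       [  0.        ,   0.        ,   1.        ]]), 'R': array([[ 0.0089675 , -0.9999385 ,  0.0065258 ],
       [-0.99912761, -0.00922604, -0.04072962],
       [ 0.04078732, -0.00615486, -0.99914889]]), 't': array([0.17475646, 0.50132333, 1.38300017])}
wrist {'camera_matrix': array([[282.50811169,   0.        , 254.12117484],
       [  0.        , 282.50811169, 192.49769006],
       [  0.        ,   0.        ,   1.        ]]), 'R': array([[ 3.99390542e-01,  9.16780829e-01, -3.27116328e-04],
       [ 8.70645612e-01, -3.79180175e-01,  3.13366580e-01],
       [ 2.87164436e-01, -1.25440450e-01, -9.49632181e-01]]), 't': array([-0.62454432, -0.04105862,  0.37965947])}
```

View pics/top0.png

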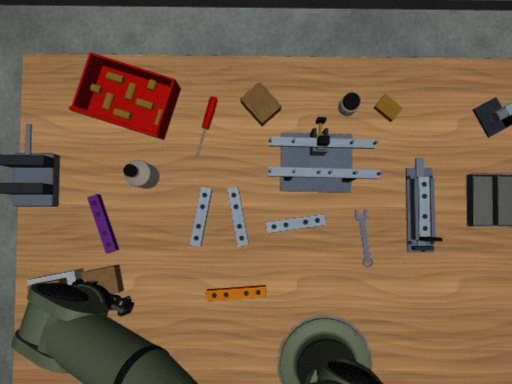

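View pics/scene0.png

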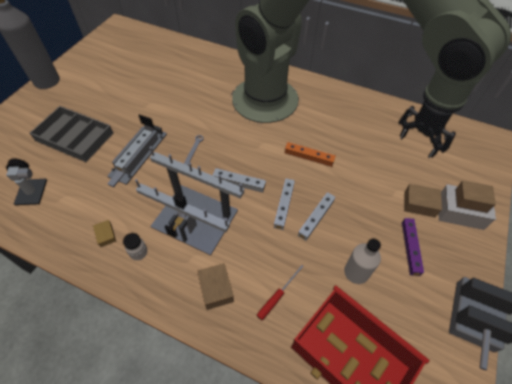

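View pics/wrist0.png

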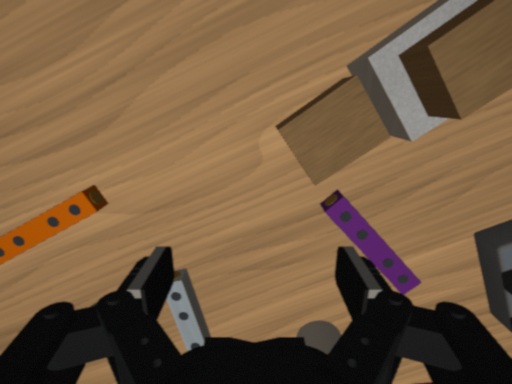

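```bash
cat > h.py <<'E'
import numpy as np, cv2
from scipy.spatial.transform import Rotation as Ro
from plant import arm
def ray(c,uv):
    K,R,t=c["camera_matrix"],np.array(c["R"]),np.array(c["t"])
    d=R.T@np.linalg.solve(K,np.array([uv[0],uv[1],1.])); return -R.T@t,d
def onz(c,uv,z):
    o,d=ray(c,uv); return o+d*(z-o[2])/d[2]
def tri(c1,u1,c2,u2):
    o1,d1=ray(c1,u1);o2,d2=ray(c2,u2)
    s=np.linalg.lstsq(np.stack([d1,-d2],1),o2-o1,rcond=None)[0]
    a,b=o1+s[0]*d1,o2+s[1]*d2
    return (a+b)/2,np.linalg.norm(a-b)
def proj(c,X):
    p=c["camera_matrix"]@(c["R"]@np.asarray(X)+c["t"]); return p[:2]/p[2]
def crop(im,x0,y0,x1,y1,s,name):
    im=np.ascontiguousarray(im[y0:y1,x0:x1]); b=cv2.resize(im,None,fx=s,fy=s,interpolation=cv2.INTER_CUBIC); cv2.imwrite("pics/"+name,b)
E
python3 - <<'E'
from h import *
t=cv2.imread("pics/top0.png"); s=cv2.imread("pics/scene0.png")
crop(t,255,95,455,265,4,"t_rack.png"); crop(s,100,110,290,260,4,"s_rack.png")
crop(t,180,170,350,310,4,"t_bars.png")
hsv=cv2.cvtColor(t,cv2.COLOR_BGR2HSV)
m=((hsv[...,1]<75)&(hsv[...,2]>130)).astype(np.uint8)*255
c=arm.camera_info("top")
n,l,st,ce=cv2.connectedComponentsWithStats(m)
for i in range(1,n):
    if st[i,4]>150:
        cnt=cv2.findContours((l==i).astype(np.uint8),0,2)[0][0]
        print(st[i],cv2.minAreaRect(cnt),onz(c,cv2.minAreaRect(cnt)[0],.032))
E
```

```text
[268 137  48   9 366] ((291.5, 141.0), (8.0, 47.0), 90.0) [0.67387206 0.10361358 0.032     ]
[328 138  48  10 352] ((351.6160583496094, 142.32269287109375), (47.0096435546875, 8.663325309753418), 1.5911402702331543) [ 0.67166236 -0.07961117  0.032     ]
[134 162  15  22 189] ((142.10000610351562, 173.70001220703125), (12.64910888671875, 21.50348472595215), 18.434946060180664) [0.5696892  0.55556564 0.032     ]
[268 167 112  12 895] ((323.513671875, 172.00038146972656), (111.25862884521484, 8.969392776489258), 1.5622248649597168) [0.5801394 0.0057238 0.032    ]
[419 177  11  59 460] ((424.1529846191406, 205.99688720703125), (58.19196319580078, 9.447011947631836), 88.83085632324219) [ 0.47966503 -0.30005928  0.032     ]
[190 187  21  60 529] ((199.87484741210938, 216.08419799804688), (10.624641418457031, 59.8222770690918), 11.070201873779297) [0.44300784 0.37884886 0.032     ]
[227 186  21  61 525] ((237.24398803710938, 216.09201049804688), (59.83718490600586, 11.001455307006836), 79.69515228271484) [0.44399672 0.26606049 0.032     ]
[265 214  61  19 531] ((295.0700378417969, 222.99000549316406), (11.030864715576172, 59.821231842041016), 81.8698959350586) [0.4247378 0.0911573 0.032    ]
[ 27 271  49  15 271] ((50.935997009277344, 281.14801025390625), (12.432538986206055, 48.47795867919922), 79.69515228271484) [0.24427123 0.82167052 0.032     ]
```

View pics/t_rack.png

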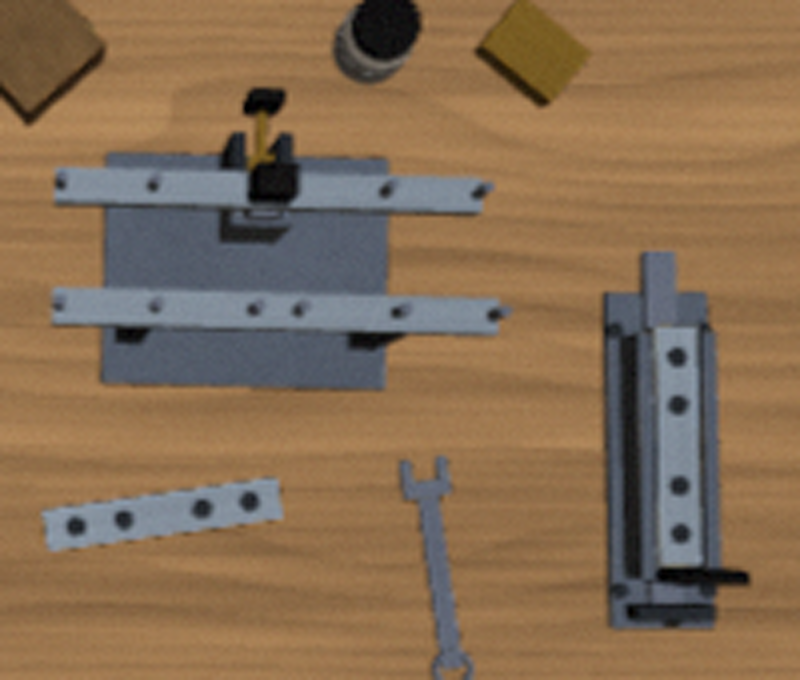

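View pics/s_rack.png

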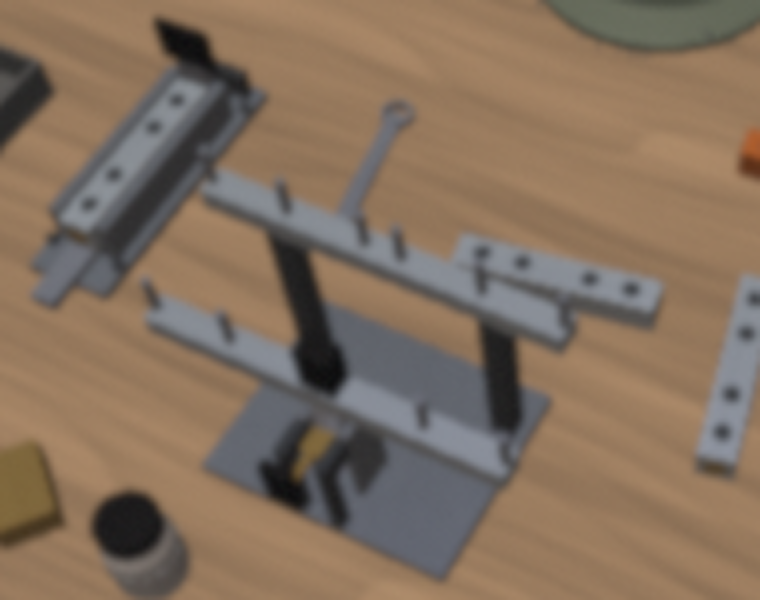

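View pics/t_bars.png

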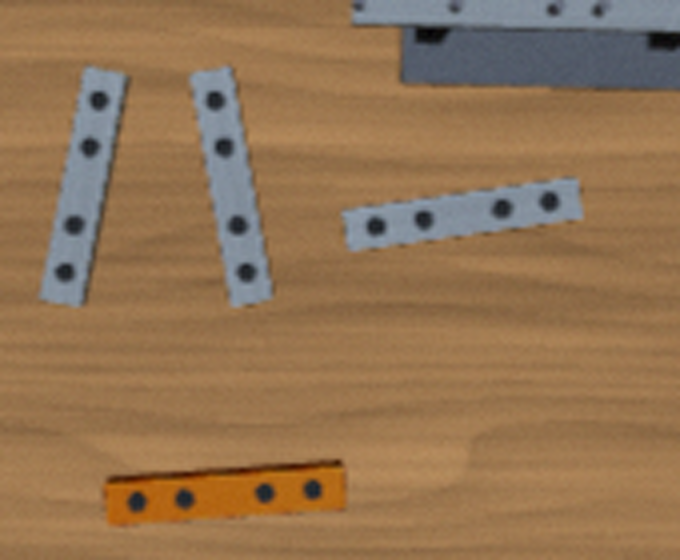

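Run:
```python
from h import *
T=arm.camera_info("top");S=arm.camera_info("scene")
tp=lambda u,v:(255+(u+.5)/4-.5,95+(v+.5)/4-.5)
sp=lambda u,v:(100+(u+.5)/4-.5,110+(v+.5)/4-.5)
np.set_printoptions(precision=4,suppress=True)
a,b=onz(T,tp(52,306),.19),onz(T,tp(500,316),.19)
print("fixed",a,b,(a+b)/2,np.linalg.norm(a-b),"ang",np.degrees(np.arctan2(*(a-b)[:2]))) 
print("tri fixed L",tri(T,tp(52,306),S,sp(570,332)),"R",tri(T,tp(500,316),S,sp(207,185)))
print("tri prop L",tri(T,tp(52,186),S,sp(510,468)),"R",tri(T,tp(483,194),S,sp(150,308)))
print("block top",tri(T,tp(273,181),S,sp(320,362)))
for z in(.13,.142,.154,.166):
  a,b=onz(T,tp(52,186),z),onz(T,tp(483,194),z);print(z,a,b,np.linalg.norm(a-b))
# nest: bar ends top face z .052
e1,e2=onz(T,tp(677,328),.052),onz(T,tp(681,566),.052);print("nestbar",e1,e2,(e1+e2)/2,np.linalg.norm(e1-e2))
print("tongue end",onz(T,tp(658,253),.02))
print("nest base corners",[onz(T,tp(*p),.0) for p in((604,293),(706,293),(610,627),(714,627))])
print("ej plate top tri",tri(T,tp(655,575),S,sp(155,22)),tri(T,tp(748,578),S,sp(208,48)))
print("ej top z",[onz(T,tp(*p),.116) for p in((657,575),(748,578))])
print("tab top",onz(T,tp(265,100),.1),proj(S,[.76,.04,.1]))
for z,p in((.032,(199.87,216.08)),(.032,(237.24,216.09)),(.032,(295.07,222.99))): print(onz(T,p,z))
```

```text
fixed [0.5652 0.1769 0.19  ] [ 0.5614 -0.1242  0.19  ] [0.5633 0.0263 0.19  ] 0.30116933612123636 ang 0.731326196977876
tri fixed L (array([0.566 , 0.1771, 0.1807]), np.float64(0.0006581594377176442)) R (array([ 0.5623, -0.1268,  0.179 ]), np.float64(0.0005019330034559185))
tri prop L (array([0.6564, 0.176 , 0.1327]), np.float64(0.002511848149659042)) R (array([ 0.6529, -0.1266,  0.1358]), np.float64(0.0005968950427729027))
block top (array([0.6549, 0.0262, 0.1665]), np.float64(0.0010289285828110764))
0.13 [0.6563 0.1771 0.13  ] [ 0.6537 -0.1278  0.13  ] 0.3048925723185658
0.142 [0.6543 0.1772 0.142 ] [ 0.6517 -0.1248  0.142 ] 0.3020141938034872
0.154 [0.6523 0.1773 0.154 ] [ 0.6497 -0.1218  0.154 ] 0.2991358152884086
0.166 [0.6503 0.1774 0.166 ] [ 0.6477 -0.1188  0.166 ] 0.29625743677332994
nestbar [ 0.5671 -0.2926  0.052 ] [ 0.3894 -0.2946  0.052 ] [ 0.4782 -0.2936  0.052 ] 0.1777857523002531
tongue end [ 0.6277 -0.2896  0.02  ]
nest base corners [array([ 0.5987, -0.2543,  0.    ]), array([ 0.5995, -0.3339,  0.    ]), array([ 0.3398, -0.258 ,  0.    ]), array([ 0.3405, -0.3385,  0.    ])]
ej plate top tri (array([ 0.4006, -0.2662,  0.1437]), np.float64(0.05131147588640119)) (array([ 0.3714, -0.3124,  0.0755]), np.float64(0.04786821427832585))
ej top z [array([ 0.3854, -0.2546,  0.116 ]), array([ 0.3838, -0.3193,  0.116 ])]
tab top [0.7256 0.023  0.1   ] [167.5723 243.5658]
[0.443  0.3789 0.032 ]
[0.444  0.2661 0.032 ]
[0.4247 0.0912 0.032 ]
```

```bash
cat >> h.py <<'E'
np.set_printoptions(precision=4,suppress=True)
def att(th,base=None):
    """tool down, jaws (tool y) along world angle th; pick the half turn with smaller last joint / nearest"""
    out=[]
    for a in (th,th+np.pi):
        y=np.array([np.cos(a),np.sin(a),0]); z=np.array([0,0,-1.]); x=np.cross(y,z)
        out.append(Ro.from_matrix(np.stack([x,y,z],1)).as_rotvec())
    return out
def pick(pos,th):
    best=None
    for r in att(th):
        q=arm.solve_ik(pos,r)
        if q is None: continue
        q=np.asarray(q); c=abs(q[6])+ (100 if abs(q[6])>2.4 else 0)
        if best is None or c<best[0]: best=(c,r,q)
    return best[1],best[2]
def go(pos,th):
    r,q=pick(pos,th); arm.movep(pos,r); return r
def st(msg=""):
    s=arm.sense(); print(msg,"t%.1f"%s["time_s"],"p",s["position"],"w %.4f"%s["gripper_width"],"F",s["ft_force"],"q7 %.2f"%s["qpos"][6]); return s
def shot(n,name):
    c=arm.camera_info(n); im=arm.read_camera(n); cv2.imwrite("pics/"+name,im[...,::-1]); np.save("pics/"+name+".npy",np.array([c["camera_matrix"],c["R"],np.diag(c["t"])])); return c,im
def load(name):
    a=np.load("pics/"+name+".npy"); return dict(camera_matrix=a[0],R=a[1],t=np.diag(a[2])),cv2.imread("pics/"+name)
E
python3 - <<'E'
from h import *
c=arm.camera_info("wrist"); s=arm.sense()
Rt=Ro.from_rotvec(s["tcp_rot"]).as_matrix()
print("cam in tool",Rt.T@(-c["R"].T@c["t"]-s["position"]),"\n",Rt.T@c["R"].T)
arm.move_l([.25,.573,.36],feed=.25)
go([.59,.026,.42],-.011); st()
shot("wrist","w1.png"); shot("top","t1.png")
E
```

```text
cam in tool [ 0.0806 -0.0003 -0.1634] 
 [[ 0.001  -0.9497 -0.3133]
 [ 1.      0.0008  0.0007]
 [-0.0005 -0.3133  0.9497]]
 t3.2 p [0.59   0.0272 0.4198] w 0.0852 F [ 0.1324 -0.3192  0.1679] q7 0.05
```

View pics/w1.png

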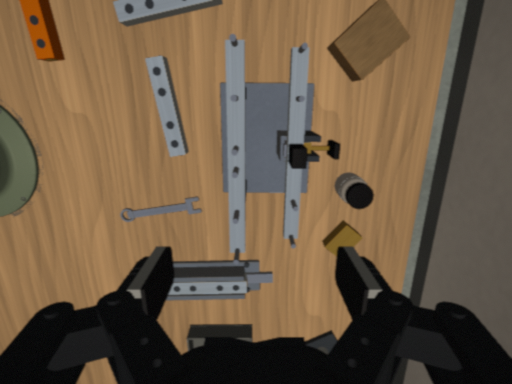

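Run:
```python
from h import *
c,im=load("w1.png")
crop(im,190,25,360,165,4,"w1a.png");crop(im,190,125,360,265,4,"w1b.png")
```

```text
(no output)
```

View pics/w1a.png

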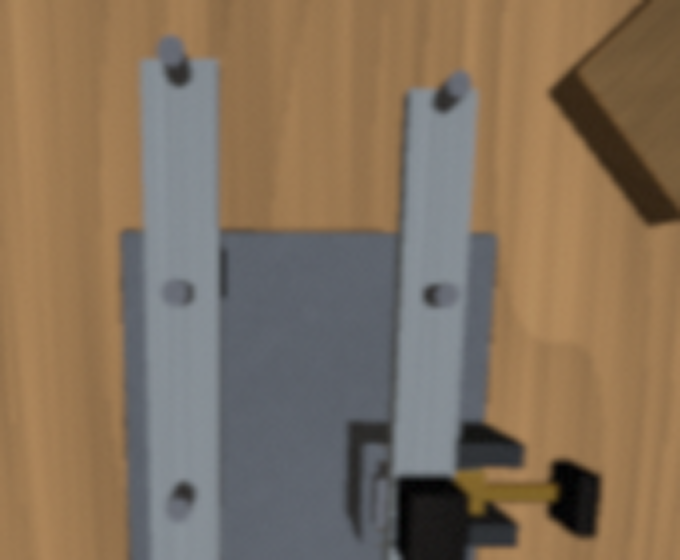

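View pics/w1b.png

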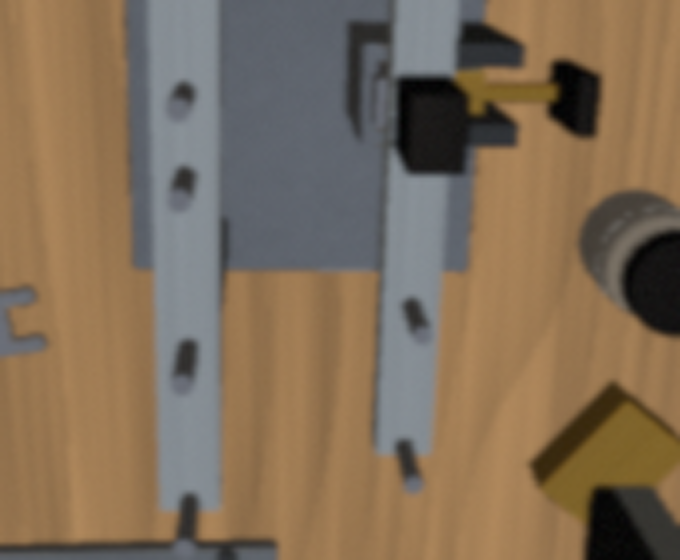

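Run:
```python
from h import *
W,_=load("w1.png")
A=lambda u,v:(190+(u+.5)/4-.5,25+(v+.5)/4-.5)
B=lambda u,v:(190+(u+.5)/4-.5,125+(v+.5)/4-.5)
for z in (.18,.19,.2):
  p=[onz(W,x,z) for x in(A(141,60),A(218,60),B(160,510),B(219,508))]
  L=(p[0]+p[1])/2;Rr=(p[2]+p[3])/2
  print(z,"fixed",L,Rr,(L+Rr)/2,"len",np.linalg.norm(L-Rr),"w",np.linalg.norm(p[0]-p[1]),np.linalg.norm(p[2]-p[3]))
for z in (.13,.142,.154,.166):
  p=[onz(W,x,z) for x in(A(409,90),A(478,90),B(374,454),B(431,454))]
  L=(p[0]+p[1])/2;Rr=(p[2]+p[3])/2
  print(z,"prop",L,Rr,(L+Rr)/2,"len",np.linalg.norm(L-Rr),"w",np.linalg.norm(p[0]-p[1]),np.linalg.norm(p[2]-p[3]))
T=arm.camera_info("top")
tp=lambda u,v:(255+(u+.5)/4-.5,95+(v+.5)/4-.5)
print(tri(T,tp(52,186),W,A(443,90)),tri(T,tp(483,194),W,B(403,454)))
print(tri(T,tp(52,306),W,A(179,60)),tri(T,tp(500,316),W,B(190,509)))
p=[onz(W,x,.187) for x in(B(400,83),B(468,83),B(400,170),B(464,170))];print("block top",p,np.mean(p,0))
```

```text
0.18 fixed [0.5659 0.18   0.18  ] [ 0.5608 -0.1262  0.18  ] [0.5633 0.0269 0.18  ] len 0.30632164418290936 w 0.02455236903692437 0.023862523107205325
0.19 fixed [0.5665 0.1782 0.19  ] [ 0.5615 -0.1204  0.19  ] [0.564  0.0289 0.19  ] len 0.2987245801345997 w 0.023943447259265425 0.023270710155550295
0.2 fixed [0.5671 0.1764 0.2   ] [ 0.5623 -0.1146  0.2   ] [0.5647 0.0309 0.2   ] len 0.29112751608629 w 0.02333452548160659 0.022678897203895255
0.13 prop [0.6578 0.1785 0.13  ] [ 0.6528 -0.1282  0.13  ] [0.6553 0.0252 0.13  ] len 0.30676446565153376 w 0.02489992707159545 0.025419099052551544
0.142 prop [0.656  0.1767 0.142 ] [ 0.6512 -0.1219  0.142 ] [0.6536 0.0274 0.142 ] len 0.2986420300318097 w 0.024240632801167873 0.024746058271484486
0.154 prop [0.6542 0.1748 0.154 ] [ 0.6495 -0.1157  0.154 ] [0.6519 0.0295 0.154 ] len 0.2905195944120858 w 0.023581338530740178 0.024073017490417313
0.166 prop [0.6525 0.1729 0.166 ] [ 0.6479 -0.1095  0.166 ] [0.6502 0.0317 0.166 ] len 0.2823971587923619 w 0.02292204426031249 0.02339997670935026
(array([0.6558, 0.1773, 0.1375]), np.float64(0.0014478035561564715)) (array([ 0.6531, -0.1272,  0.1319]), np.float64(0.000592019585846678))
(array([0.5658, 0.1775, 0.191 ]), np.float64(0.0017187677885107085)) (array([ 0.5616, -0.1263,  0.1807]), np.float64(0.001442648611896161))
block top [array([0.6395, 0.0459, 0.187 ]), array([0.6633, 0.0457, 0.187 ]), array([0.6405, 0.0148, 0.187 ]), array([0.6634, 0.0146, 0.187 ])] [0.6517 0.0303 0.187 ]
```

Run:
```python
from h import *
arm.command_gripper(0.0,30)
r=go([.653,.027,.26],-.014); st("above")
hit=arm.move_l([.653,.027,.165],feed=.05,guard=4); s=st("touch %s"%hit)
```

```text
above t4.8 p [0.6533 0.0268 0.2614] w -0.0001 F [0.6093 0.1083 0.0734] q7 0.13
touch False t6.8 p [0.6531 0.027  0.1652] w 0.0003 F [-0.442  -0.2493  0.5071] q7 0.17
```

Run:
```python
from h import *
shot("wrist","w2.png"); shot("scene","s2.png"); c,im=shot("top","t2.png")
_,im=load("s2.png"); crop(im,110,140,260,260,4,"s2c.png")
_,im=load("t2.png"); crop(im,255,95,395,200,4,"t2c.png")
```

```text
(no output)
```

View pics/s2c.png

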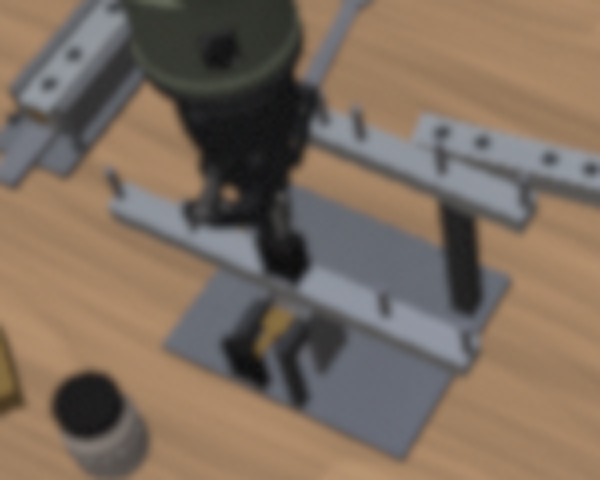

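View pics/w2.png

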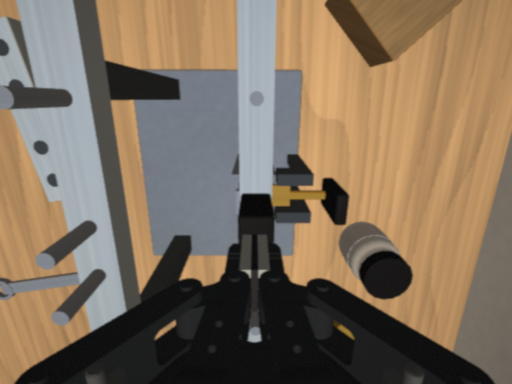

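Run:
```python
from h import *
W,im=load("w2.png"); s=arm.sense()
print(proj(W,s["position"]))
for y in (.012,.027,.042):
  for z in(.13,.142,.175,.187): print(y,z,proj(W,[.653,y,z]))
crop(im,180,140,340,290,4,"w2c.png")
```

```text
[254.031  231.8443]
0.012 0.13 [254.2898 229.1843]
0.012 0.142 [254.2857 236.3352]
0.012 0.175 [254.2717 260.7797]
0.012 0.187 [254.2652 271.9789]
0.027 0.13 [254.0355 211.1746]
0.027 0.142 [254.0169 217.4779]
0.027 0.175 [253.9533 239.1408]
0.027 0.187 [253.9239 249.126 ]
0.042 0.13 [253.7697 192.3548]
0.042 0.142 [253.7354 197.7234]
0.042 0.175 [253.6169 216.2786]
0.042 0.187 [253.5619 224.886 ]
```

View pics/w2c.png

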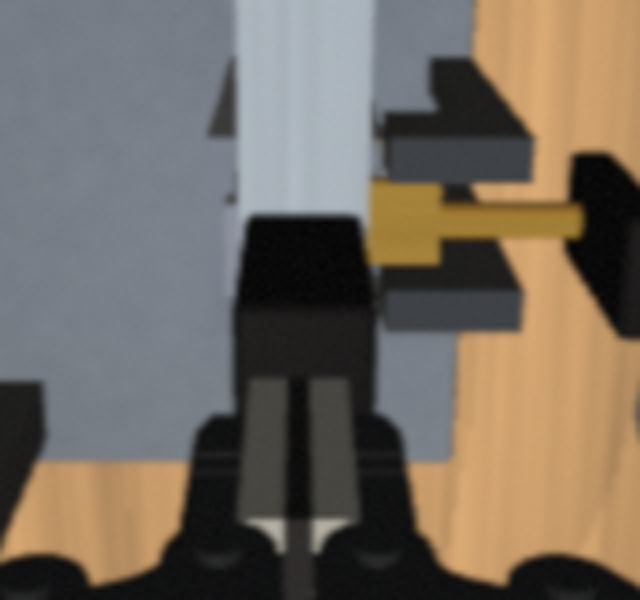

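View pics/t2c.png

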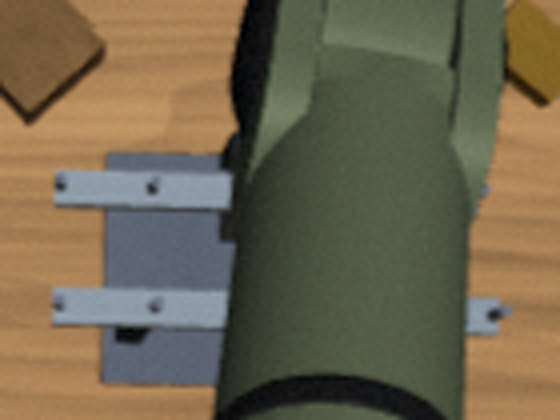

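Run:
```python
from h import *
hit=arm.move_l([.653,.027,.14],feed=.03,guard=4); s=st("touch %s"%hit)
shot("wrist","w3.png"); shot("scene","s3.png")
_,im=load("w3.png"); crop(im,180,140,340,290,4,"w3c.png")
```

```text
touch True t7.5 p [0.6532 0.027  0.154 ] w 0.0002 F [-1.6109  0.0008  9.4187] q7 0.18
```

View pics/w3c.png

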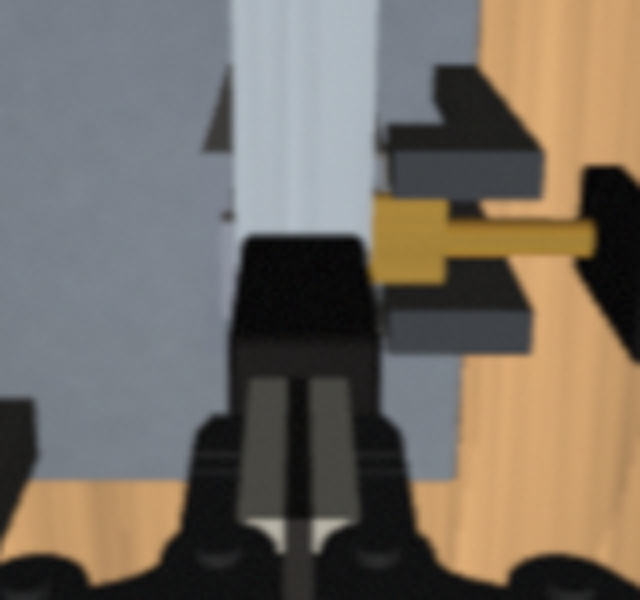

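Run:
```python
from h import *
arm.move_l([.653,.027,.20],feed=.15)
arm.move_l([.653,.027,.25],feed=.3)
arm.move_l([.564,.075,.23],feed=.25); st()
hit=arm.move_l([.564,.075,.155],feed=.03,guard=3); s=st("touch %s"%hit)
shot("wrist","w4.png")
arm.move_l([.564,.075,.20],feed=.1)
```

```text
t8.9 p [0.5633 0.0754 0.2292] w -0.0004 F [ 0.312  -0.2368 -0.441 ] q7 0.03
touch True t10.7 p [0.564 0.075 0.169] w 0.0002 F [-1.8315  0.2571  8.3365] q7 0.08
```

View pics/w4.png

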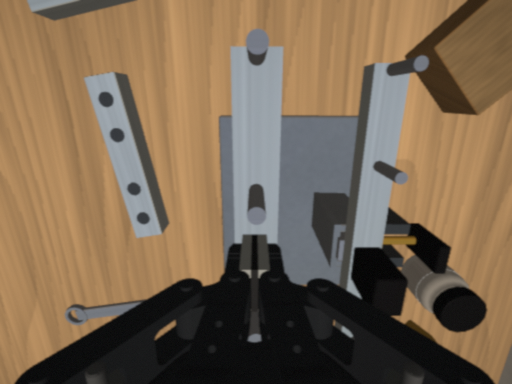

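Run:
```python
from h import *
arm.move_l([.564,.075,.27],feed=.3)
arm.command_gripper(.055,70)
r,_=pick([.653,.027,.26],-.014); arm.move_l([.653,.027,.22],r,feed=.25)
hit=arm.move_l([.653,.027,.120],feed=.1,guard=8); st("down %s"%hit)
arm.command_gripper(.0,70); st("gripped")
arm.move_l([.653,.027,.185],feed=.05); st("lifted")
shot("scene","s5.png"); shot("wrist","w5.png")
_,im=load("s5.png"); crop(im,110,130,270,260,4,"s5c.png")
```

```text
down False t13.9 p [0.6534 0.027  0.1207] w 0.0552 F [0.6858 0.0331 0.1067] q7 0.20
gripped t14.3 p [0.6541 0.027  0.1207] w 0.0216 F [ 6.186  -0.5976  1.773 ] q7 0.20
lifted t15.8 p [0.654  0.027  0.1851] w 0.0212 F [11.1665 -0.0753 -7.6924] q7 0.17
```

View pics/s5c.png

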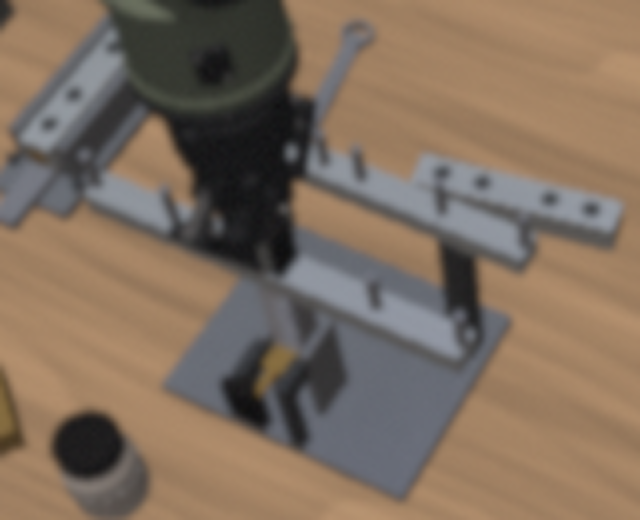

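View pics/w5.png

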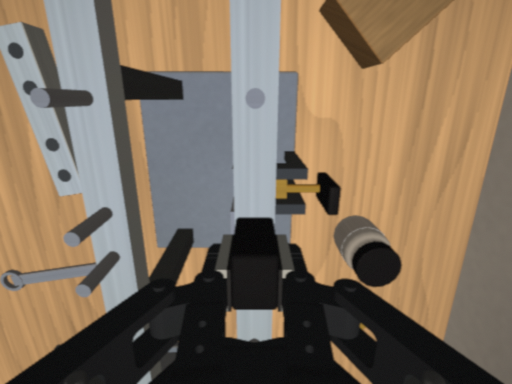

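Run:
```python
from h import *
arm.command_gripper(.055); st("open")
arm.move_l([.653,.027,.235],feed=.15)
arm.move_l([.653,.027,.29],feed=.3)
arm.command_gripper(0,30)
hit=arm.move_l([.654,.027,.245],feed=.2)
hit=arm.move_l([.654,.027,.20],feed=.03,guard=3); st("touch %s"%hit)
arm.move_l([.654,.027,.25],feed=.15)
go([.59,.026,.42],-.014)
shot("wrist","w6.png"); shot("scene","s6.png")
_,im=load("s6.png"); crop(im,110,130,270,260,4,"s6c.png")
_,im=load("w6.png"); crop(im,190,25,360,165,4,"w6a.png");crop(im,190,125,360,265,4,"w6b.png")
st()
```

```text
open t16.3 p [0.653  0.027  0.1851] w 0.0551 F [ 0.1739 -0.1094  0.0457] q7 0.17
touch True t19.1 p [0.6539 0.027  0.2138] w -0.0001 F [-0.1437  0.4525  6.8643] q7 0.15
 t20.3 p [0.5899 0.0263 0.4186] w 0.0001 F [-0.5828 -0.6232 -0.1242] q7 0.05
```

View pics/w6a.png

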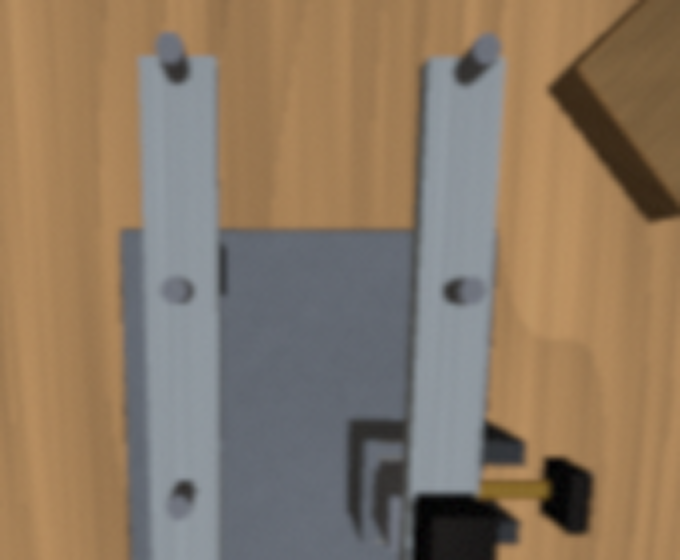

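View pics/w6b.png

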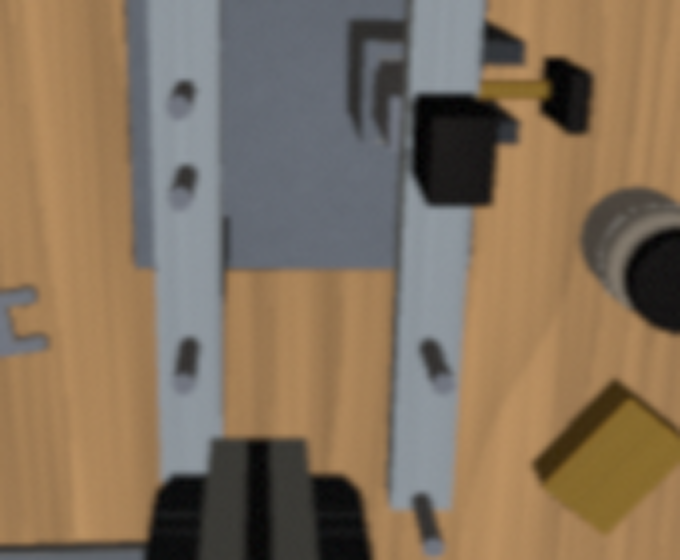

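View pics/w6.png

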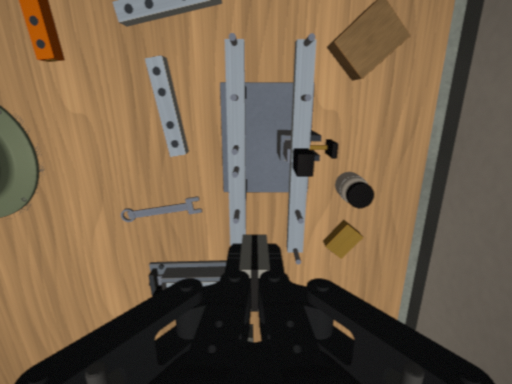

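Run:
```python
from h import *
W,_=load("w6.png");W1,_=load("w1.png")
A=lambda u,v:(190+(u+.5)/4-.5,25+(v+.5)/4-.5)
B=lambda u,v:(190+(u+.5)/4-.5,125+(v+.5)/4-.5)
f=[onz(W,x,.19) for x in(A(139,58),A(216,58))]; p=[onz(W,x,.19) for x in(A(427,61),A(504,60),B(389,507),B(452,507))]
f0=np.mean(f,0);p0=(p[0]+p[1])/2;p1=(p[2]+p[3])/2
print("fixed end",f0,"prop ends",p0,p1,"mid",(p0+p1)/2,np.linalg.norm(p0-p1))
print("gap",p0-f0, "yaw of cross",np.degrees(np.arctan2((p0-f0)[1],(p0-f0)[0])),"yaw of rail",-np.degrees(np.arctan2((p0-p1)[0],(p0-p1)[1])))
# base plate corners z? from w6a/b
b=[onz(W,x,.012) for x in(A(122,231),A(497,231),B(135,268))];print(b)
# block top .235
q=[onz(W,x,.235) for x in(B(421,132),B(500,132),B(432,205),B(493,205))];print("block",q,np.mean(q,0))
```

```text
fixed end [0.5663 0.178  0.19  ] prop ends [0.6557 0.1761 0.19  ] [ 0.6514 -0.1211  0.19  ] mid [0.6536 0.0275 0.19  ] 0.2972550654648823
gap [ 0.0894 -0.0018  0.    ] yaw of cross -1.1815188655130402 yaw of rail -0.828132550874584
[array([0.5264, 0.1378, 0.012 ]), array([0.7031, 0.1356, 0.012 ]), array([ 0.5224, -0.0789,  0.012 ])]
block [array([0.6404, 0.0371, 0.235 ]), array([0.665 , 0.0368, 0.235 ]), array([0.6447, 0.0136, 0.235 ]), array([0.664 , 0.0134, 0.235 ])] [0.6535 0.0252 0.235 ]
```

Run:
```python
from h import *
p=[.45,-.25,.36]
for r in att(np.pi/2+.016):
    print(arm.solve_ik(p,r),Ro.from_rotvec(r).as_matrix()[:,0])
go(p,np.pi/2+.016); st()
shot("wrist","w7.png")
```

```text
[-0.0263  0.2288  0.5203  1.6914 -0.119   1.2529  2.1068] [-0.9999 -0.016   0.    ]
[-0.4035  0.3493  1.0787  1.7052 -0.3202  1.2806 -0.8113] [ 0.9999  0.016  -0.    ]
 t21.5 p [ 0.4509 -0.2492  0.3599] w 0.0001 F [-0.3676  0.2451  0.62  ] q7 -0.81
```

View pics/w7.png

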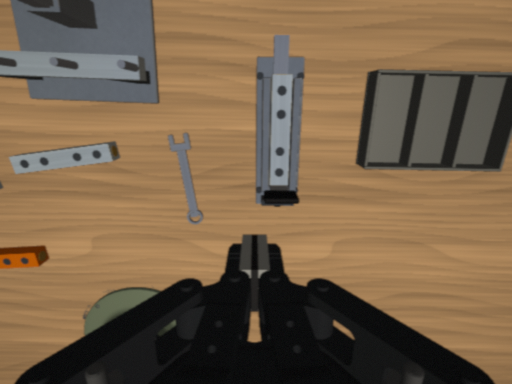

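Run:
```python
from h import *
_,im=load("w7.png"); crop(im,225,30,335,215,3,"w7c.png"); crop(im,240,150,320,215,8,"w7d.png")
```

```text
(no output)
```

View pics/w7c.png

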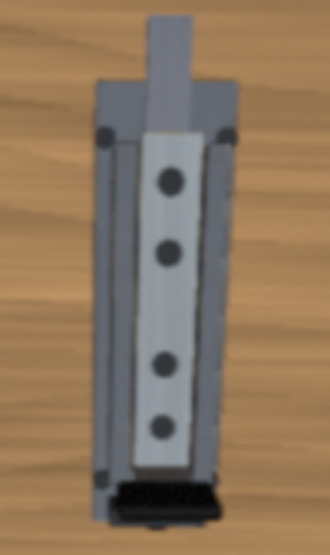

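View pics/w7d.png

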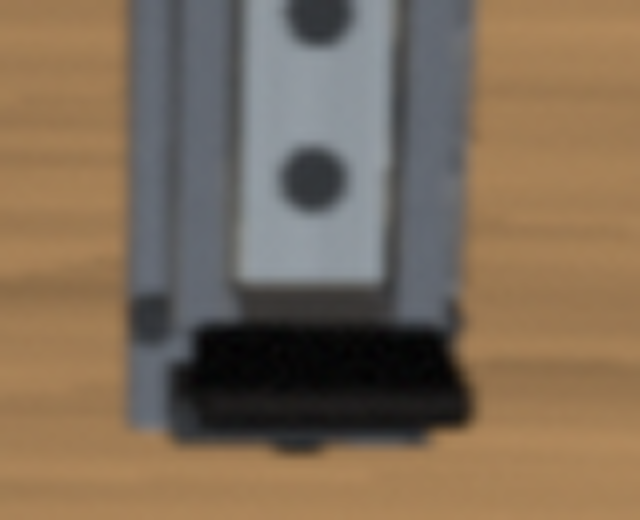

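Run:
```python
from h import *
W,_=load("w7.png")
C=lambda u,v:(225+(u+.5)/3-.5,30+(v+.5)/3-.5)
D=lambda u,v:(240+(u+.5)/8-.5,150+(v+.5)/8-.5)
print("plate push edge z.116",onz(W,D(197,425),.116),onz(W,D(470,423),.116))
print("plate bottom front edge z.072",onz(W,D(195,325),.072),onz(W,D(448,325),.072))
a=[onz(W,C(*p),.052) for p in((143,133),(203,133),(134,467),(188,467))];print("bar",a,np.mean(a,0),"len",np.linalg.norm(a[0]-a[2]),np.degrees(np.arctan2(*(a[0]+a[1]-a[2]-a[3])[[1,0]])))
print("tongue",onz(W,C(148,16),.02),onz(W,C(191,16),.02))
print("walls",[onz(W,C(*p),.054) for p in((113,142),(219,142),(108,480))])
```

```text
plate push edge z.116 [ 0.3801 -0.2661  0.116 ] [ 0.3816 -0.3186  0.116 ]
plate bottom front edge z.072 [ 0.3861 -0.267   0.072 ] [ 0.3872 -0.32    0.072 ]
bar [array([ 0.5682, -0.2748,  0.052 ]), array([ 0.5688, -0.3057,  0.052 ]), array([ 0.3887, -0.2769,  0.052 ]), array([ 0.3894, -0.3083,  0.052 ])] [ 0.4788 -0.2914  0.052 ] len 0.17951872689204226 0.7479374934770012
tongue [ 0.6278 -0.277   0.02  ] [ 0.6283 -0.2997  0.02  ]
walls [array([ 0.5635, -0.2595,  0.054 ]), array([ 0.5646, -0.3139,  0.054 ]), array([ 0.3811, -0.262 ,  0.054 ])]
```

Run:
```python
from h import *
th=np.pi/2+.0157
P=lambda x,z:[x,-.2914+(x-.4788)*.0157,z]
r=go(P(.350,.20),th); st()
h=arm.move_l(P(.350,.040),r,feed=.15,guard=8); st("down %s"%h)
h=arm.move_l(P(.385,.040),feed=.05,guard=2.5); s=st("touch %s"%h)
x0=s["position"][0]
if h:
    h=arm.move_l(P(x0+.112,.040),feed=.07,guard=35); st("push %s"%h)
    h=arm.move_l(P(x0+.128,.040),feed=.04,guard=14); s=st("end %s"%h); print("travel",s["position"][0]-x0)
    arm.wait(.3); shot("wrist","w8.png"); shot("top","t8.png")
```

```text
t22.4 p [ 0.3514 -0.2936  0.2008] w 0.0001 F [ 0.9241 -0.1891  0.5831] q7 -0.51
down False t23.6 p [ 0.3504 -0.2936  0.0405] w 0.0002 F [0.4647 0.3317 0.6617] q7 -0.23
touch True t24.0 p [ 0.3666 -0.293   0.04  ] w -0.0003 F [-4.1598 -0.6955  1.899 ] q7 -0.26
push False t25.8 p [ 0.4774 -0.2914  0.0398] w 0.0002 F [-9.6251 -0.6113  3.0348] q7 -0.45
end True t26.2 p [ 0.4887 -0.291   0.0391] w -0.0001 F [-9.4796  0.6874  3.2293] q7 -0.47
travel 0.12213755338863108
```

View pics/w8.png

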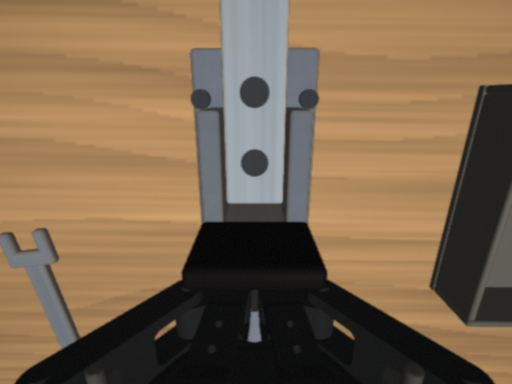

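Run:
```python
from h import *
P=lambda x,z:[x,-.2914+(x-.4788)*.0157,z]
arm.move_l(P(.352,.040),feed=.1); st()
arm.move_l(P(.352,.16),feed=.25)
arm.command_gripper(.06,60)
th=np.pi/2+.0157
r=go(P(.52,.30),th); st()
shot("wrist","w9.png")
```

```text
t28.1 p [ 0.3526 -0.2934  0.04  ] w -0.0000 F [ 0.835   0.6076 -0.4037] q7 -0.24
 t30.2 p [ 0.5188 -0.2909  0.2991] w 0.0599 F [-0.0336 -0.9171  0.2435] q7 -0.71
```

View pics/w9.png

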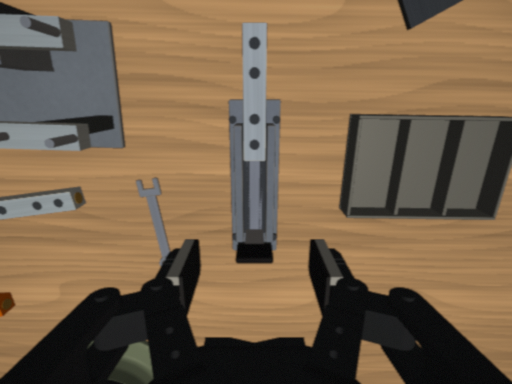

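```bash
cat >> h.py <<'E'
def barpose(c,im_bgr,guess,ztop,vmin=135,smax=75,dbg=None):
    hsv=cv2.cvtColor(im_bgr,cv2.COLOR_BGR2HSV)
    m=((hsv[...,1]<smax)&(hsv[...,2]>vmin)).astype(np.uint8)
    n,l,s,ce=cv2.connectedComponentsWithStats(m,connectivity=4)
    g=proj(c,[guess[0],guess[1],ztop]); 
    ids=[i for i in range(1,n) if s[i,4]>150]
    res=[]
    for i in ids:
        cnt=max(cv2.findContours((l==i).astype(np.uint8),cv2.RETR_EXTERNAL,cv2.CHAIN_APPROX_NONE)[0],key=cv2.contourArea)[:,0,:]
        w=np.array([onz(c,p,ztop)[:2] for p in cnt.astype(float)])
        R=cv2.minAreaRect((w*1000).astype(np.float32)); ctr=np.array(R[0])/1000
        bx=cv2.boxPoints(R)/1000; e=[bx[1]-bx[0],bx[2]-bx[1]]; e=max(e,key=np.linalg.norm)
        a=np.arctan2(e[1],e[0]); a=(a+np.pi/2)%np.pi-np.pi/2
        d=np.linalg.norm(ctr-np.array(guess[:2])); res.append((d,ctr,a,sorted(R[1])))
    res.sort(key=lambda r:r[0]); r=res[0]
    print("bar ctr",r[1],"ang deg %.2f"%np.degrees(r[2]),"size mm",np.round(r[3],1),"from guess %.3f"%r[0]); return r
E
python3 - <<'E'
from h import *
W,im=load("w9.png")
for v in(120,135,150): barpose(W,im,(.6,-.29),.052,vmin=v)
T,_=load("t8.png")
c,im=shot("top","t9.png"); im=im[...,::-1].copy()
barpose(c,im,(.6,-.29),.052)
for g in((.443,.379),(.444,.266),(.425,.091)): barpose(c,im,g,.032)
E
```

```text
bar ctr [ 0.5476 -0.291 ] ang deg 1.46 size mm [ 32.4 289.1] from guess 0.052
bar ctr [ 0.602  -0.2897] ang deg 1.61 size mm [ 32.3 180.3] from guess 0.002
bar ctr [ 0.6028 -0.2897] ang deg 1.66 size mm [ 32.3 178.8] from guess 0.003
bar ctr [ 0.6038 -0.2914] ang deg 0.53 size mm [ 30.1 177.6] from guess 0.004
bar ctr [0.4134 0.422 ] ang deg -9.80 size mm [ 31.8 178.3] from guess 0.052
bar ctr [0.4441 0.2663] ang deg 10.70 size mm [ 33.4 180.5] from guess 0.000
bar ctr [0.4247 0.0911] ang deg -81.37 size mm [ 33.3 180.9] from guess 0.000
```

View pics/t9.png

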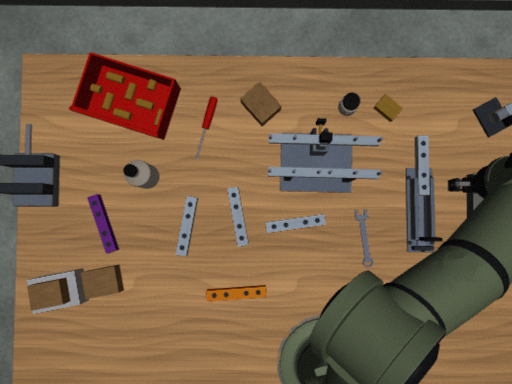

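```bash
cat >> h.py <<'E'
RM=np.array([.609,.027]); RY=-.0155
def rk(x,y): return RM+np.array([x*np.cos(RY)-y*np.sin(RY), x*np.sin(RY)+y*np.cos(RY)])
BAY=[-.114,-.048,.048,.114]
def thnear(th):
    """attitude of down tool with jaws along th, half turn nearest present attitude"""
    R0=Ro.from_rotvec(arm.sense()["tcp_rot"])
    return min(att(th),key=lambda r:(Ro.from_rotvec(r)*R0.inv()).magnitude())
E
python3 - <<'E'
from h import *
print(arm.sense()["qpos"])
r=thnear(np.pi/2+.022)
arm.move_l([.602,-.2897,.10],r,feed=.2)
h=arm.move_l([.602,-.2897,-.002],feed=.1,guard=8); st("down %s"%h)
if not h:
    arm.command_gripper(0,80); st("grip")
    arm.move_l([.602,-.2897,.06],feed=.1); st("lift")
    shot("wrist","w10.png")
    print(arm.sense()["qpos"])
E
```

```text
[-0.1955  0.5552  0.9558  1.6003 -0.4732  1.2368 -0.7079]
down False t32.7 p [ 0.6024 -0.2899 -0.0013] w 0.0597 F [0.4777 0.5754 0.2061] q7 -0.58
grip t33.1 p [ 0.6024 -0.2898 -0.0013] w 0.0310 F [-0.3843  1.433   6.557 ] q7 -0.58
lift t33.8 p [ 0.6019 -0.2894  0.0597] w 0.0309 F [-0.036   0.673  -4.0292] q7 -0.62
[-0.0645  0.9052  0.723   1.6119 -0.7201  0.9097 -0.6197]
```

View pics/w10.png

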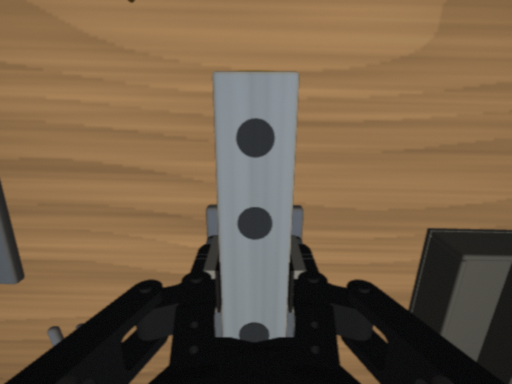

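```bash
cat >> h.py <<'E'
def inhand(name,topoff=.0533):
    """bar end seen in wrist picture -> offset of bar centre from TCP along bar, by far end edge row (cols median)"""
    c,im=load(name); s=arm.sense(); z=s["position"][2]+topoff
    hsv=cv2.cvtColor(im,cv2.COLOR_BGR2HSV); m=((hsv[...,1]<75)&(hsv[...,2]>120)).astype(np.uint8)
    n,l,stt,ce=cv2.connectedComponentsWithStats(m,connectivity=4)
    i=l[170,254] if l[170,254]>0 else l[100,254]
    cnt=max(cv2.findContours((l==i).astype(np.uint8),cv2.RETR_EXTERNAL,cv2.CHAIN_APPROX_NONE)[0],key=cv2.contourArea)[:,0,:]
    top=cnt[:,1].min(); e=cnt[cnt[:,1]<=top+1]; u=np.array([e[:,0].mean(),top-.5])
    X=onz(c,u,z); d=X[:2]-s["position"][:2]; Rt=Ro.from_rotvec(s["tcp_rot"]).as_matrix()
    print("far end px",u,"width px",np.ptp(e[:,0]),"end along tool x %.4f, across %.4f"%(d@Rt[:2,0],d@Rt[:2,1])); return d@Rt[:2,0]-.09
E
python3 - <<'E'
from h import *
print("offset",inhand("w10.png"))
E
```

```text
far end px [255.5  70.5] width px 83 end along tool x 0.0907, across 0.0007
offset 0.0006872358566595016
```

```bash
cat >> h.py <<'E'
def place(bay,off=0.,zc=.1687,off_sign=1):
    r=thnear(np.pi/2+RY)
    Rt=Ro.from_rotvec(r).as_matrix(); b=rk(0,BAY[bay])-Rt[:2,0]*off
    arm.move_l([b[0],b[1],.27],r,feed=.25); s=st("above")
    if s["gripper_width"]<.025: raise SystemExit("lost")
    arm.move_l([b[0],b[1],zc+.012],feed=.15)
    h=arm.move_l([b[0],b[1],zc-.004],feed=.03,guard=2.5); s=st("laid %s"%h)
    if s["gripper_width"]<.025: raise SystemExit("lost")
def release(b=None):
    arm.command_gripper(.045); s=st("open"); p=s["position"]
    arm.move_l([p[0],p[1],p[2]+.04],feed=.1); arm.move_l([p[0],p[1],.30],feed=.3)
E
python3 - <<'E'
from h import *
s=arm.sense();p=s["position"]
arm.move_l([p[0],p[1],.27],feed=.25)
place(0,.0007)
print(arm.sense()["qpos"])
E
```

```text
above t35.8 p [ 0.6062 -0.0886  0.2699] w 0.0308 F [-0.6651 -1.065  -2.1776] q7 -1.06
laid True t37.0 p [ 0.6067 -0.0868  0.1686] w 0.0310 F [-1.0987  0.7015  7.4601] q7 -0.99
[-0.4929  0.7193  0.867   1.7047 -0.631   1.0202 -0.9889]
```

Run:
```python
from h import *
release()
print(arm.sense()["qpos"])
for (x,y,a) in ((.4134,.422,-9.8),(.4441,.2663,10.7),(.4247,.0911,-81.4)):
    for r in att(np.radians(a)+np.pi/2):
        q=arm.solve_ik([x,y,.2],r); print((x,y),q,Ro.from_rotvec(r).as_matrix()[:2,0])
shot("wrist","w11.png")
```

```text
open t37.3 p [ 0.6063 -0.0867  0.1681] w 0.0452 F [ 0.1375  0.172  -0.4768] q7 -0.99
[-0.5495  0.5981  0.9749  1.5522 -0.5109  1.2658 -1.0848]
(0.4134, 0.422) [-1.0679  0.4892  0.2446  1.715  -0.1399  0.9545  0.6299] [-0.9854  0.1702]
(0.4134, 0.422) [-1.5283  0.7103  1.0229  1.7374 -0.6779  1.092  -2.0218] [ 0.9854 -0.1702]
(0.4441, 0.2663) [-0.0132  0.481  -0.8628  1.8602  0.4313  0.9987  0.6974] [-0.9826 -0.1857]
(0.4441, 0.2663) [-1.3331  0.548   0.9729  1.9228 -0.5514  0.9648 -1.4828] [0.9826 0.1857]
(0.4247, 0.0911) [-0.8426  0.2703  0.5996  2.109  -0.2079  0.8185  0.0331] [-0.1495  0.9888]
(0.4247, 0.0911) [-1.2811  0.6809  1.4154  2.1225 -0.7945  1.0584 -2.4377] [ 0.1495 -0.9888]
```

View pics/w11.png

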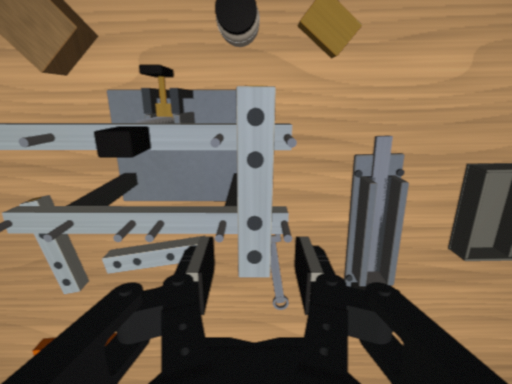

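Run:
```python
from h import *
W,im=load("w11.png"); d,c,a,s=barpose(W,im,rk(0,-.114),.222,vmin=150); print("vs bay0",c-rk(0,-.114))
r=go([.4134,.422,.28],np.radians(-9.8)+np.pi/2); st()
arm.command_gripper(.06,80)
C,im=shot("wrist","w12.png"); im=im[...,::-1].copy()
barpose(C,im,(.4134,.422),.032,vmin=150);barpose(C,im,(.4134,.422),.032,vmin=135)
T,im=shot("top","t12.png"); im=im[...,::-1].copy()
barpose(T,im,rk(0,-.114),.222)
```

```text
bar ctr [0.5992 0.0127] ang deg -85.36 size mm [180.8 273.7] from guess 0.100
vs bay0 [-0.008   0.0997]
 t40.3 p [0.4141 0.4212 0.2798] w 0.0451 F [ 0.3631  0.0884 -0.9262] q7 0.63
bar ctr [0.4129 0.422 ] ang deg -9.73 size mm [ 30.  176.2] from guess 0.000
bar ctr [0.414  0.4231] ang deg -9.32 size mm [ 32.6 178.1] from guess 0.001
bar ctr [ 0.6073 -0.0949] ang deg -1.26 size mm [ 41.5 179.5] from guess 0.008
```

View pics/w12.png

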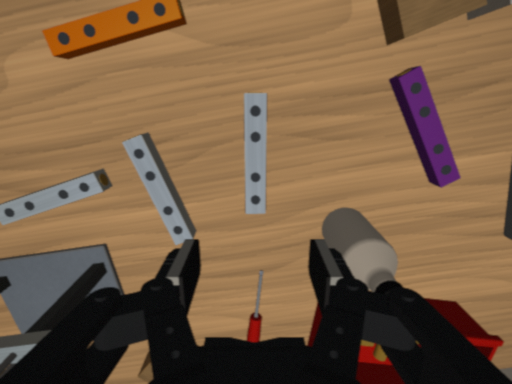

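View pics/t12.png

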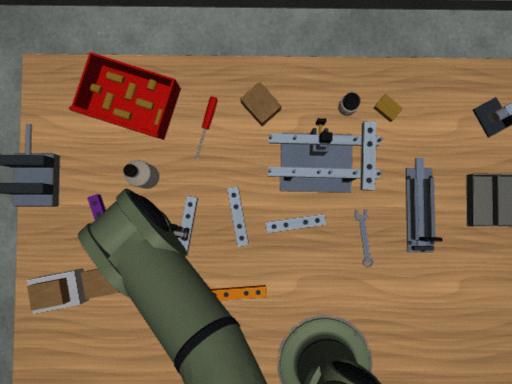

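```bash
cat >> h.py <<'E'
def grab(x,y,a_deg,z=-.017,f=80):
    r=thnear(np.radians(a_deg)+np.pi/2)
    arm.move_l([x,y,.07],r,feed=.2)
    h=arm.move_l([x,y,z],feed=.08,guard=8); s=st("down %s"%h)
    if h: raise SystemExit("hit")
    arm.command_gripper(0,f); s=st("grip")
    arm.move_l([x,y,.06],feed=.1); s=st("lift")
    return s
E
python3 - <<'E'
from h import *
grab(.4136,.4225,-9.6)
shot("wrist","w13.png"); print("off",inhand("w13.png",.049))
print(arm.sense()["qpos"])
E
```

```text
down False t43.2 p [ 0.4139  0.4228 -0.0165] w 0.0599 F [ 0.3732 -0.5344  0.1866] q7 0.73
grip t43.5 p [ 0.4138  0.4228 -0.0163] w 0.0308 F [-2.837  -1.2059  8.9323] q7 0.73
lift t44.4 p [0.4133 0.4223 0.0595] w 0.0304 F [-0.4603  0.5716 -3.4234] q7 0.71
far end px [254.5  76.5] width px 81 end along tool x 0.0888, across 0.0000
off -0.0012258179832389249
[-1.0526  0.6802  0.2268  1.8148 -0.2287  0.6734  0.7084]
```

View pics/w13.png

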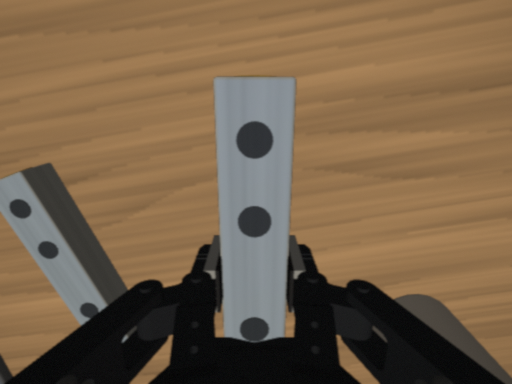

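Run:
```python
from h import *
p=arm.sense()["position"]
arm.move_l([p[0],p[1],.27],feed=.25)
place(3,-.0012,zc=.1737)
print(arm.sense()["qpos"])
release()
shot("wrist","w14.png"); shot("scene","s14.png")
```

```text
above t47.0 p [0.609  0.1422 0.2699] w 0.0307 F [-0.2734  0.434  -3.9609] q7 1.39
laid True t48.2 p [0.6098 0.1411 0.1736] w 0.0305 F [-3.0308 -0.9555 10.8235] q7 1.42
[-0.5321  0.5829  0.3165  1.6476 -0.2135  0.9443  1.4164]
open t48.5 p [0.6093 0.141  0.1727] w 0.0448 F [-0.2564 -0.542  -0.4451] q7 1.42
```

View pics/w14.png

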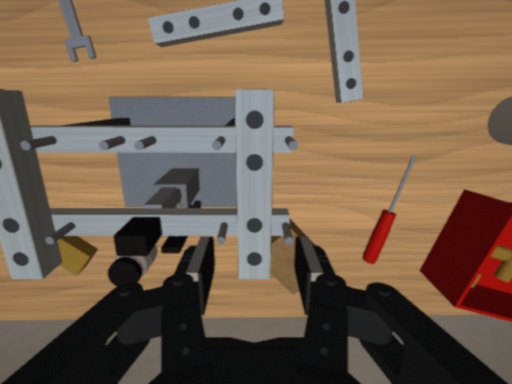

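View pics/s14.png

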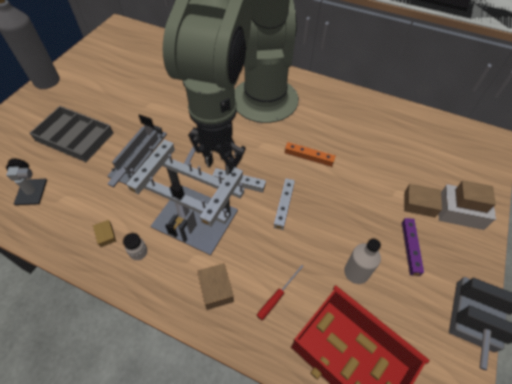

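Run:
```python
from h import *
r=go([.4441,.2663,.28],np.radians(10.7)+np.pi/2); st()
arm.command_gripper(.06,80)
C,im=shot("wrist","w15.png"); im=im[...,::-1].copy()
barpose(C,im,(.4441,.2663),.032,vmin=150);d,c,a,s=barpose(C,im,(.4441,.2663),.032,vmin=135)
print(arm.sense()["qpos"])
if d<.02 and abs(s[0]-32)<4 and abs(s[1]-180)<6:
    grab(c[0],c[1],np.degrees(a)); shot("wrist","w16.png"); print("off",inhand("w16.png",.049)); print(arm.sense()["qpos"])
```

```text
t50.4 p [0.4443 0.2661 0.2798] w 0.0453 F [ 0.7552 -0.803   0.1207] q7 1.19
bar ctr [0.4452 0.2668] ang deg 10.86 size mm [ 29.9 176.6] from guess 0.001
bar ctr [0.4437 0.2678] ang deg 10.86 size mm [ 32.7 179.1] from guess 0.002
[-0.8759  0.2839  0.2807  1.8024 -0.0885  1.0677  1.1935]
down False t53.2 p [ 0.444   0.268  -0.0166] w 0.0598 F [1.1149 0.4168 0.679 ] q7 1.32
grip t53.6 p [ 0.4439  0.2679 -0.0164] w 0.0306 F [-2.2903 -1.5773 11.9141] q7 1.32
lift t54.5 p [0.4434 0.2677 0.0595] w 0.0306 F [ 0.002   0.0904 -3.0278] q7 1.29
far end px [254.   75.5] width px 80 end along tool x 0.0892, across -0.0002
off -0.0008472484544389397
[-0.7983  0.5907  0.1908  2.0057 -0.199   0.5636  1.2902]
```

View pics/w15.png

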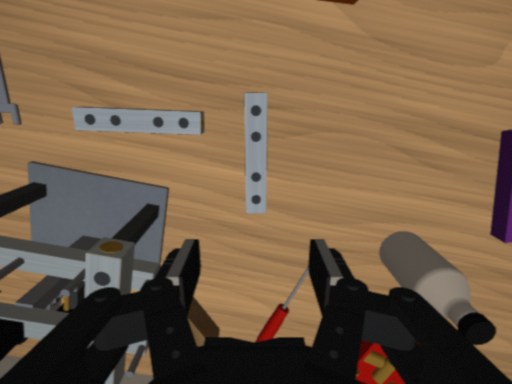

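```bash
ls pics/w16.png
```

```text
pics/w16.png
```

Run:
```python
from h import *
p=arm.sense()["position"]
arm.move_l([p[0],p[1],.27],feed=.25)
place(2,-.0008,zc=.1737)
print(arm.sense()["qpos"])
release()
shot("wrist","w17.png")
r=go([.4247,.0911,.28],np.radians(-81.4)+np.pi/2); st()
arm.command_gripper(.06,80)
C,im=shot("wrist","w18.png"); im=im[...,::-1].copy()
barpose(C,im,(.4247,.0911),.032,vmin=150);d,c,a,s=barpose(C,im,(.4247,.0911),.032,vmin=135)
print(arm.sense()["qpos"])
```

```text
above t56.7 p [0.6083 0.0763 0.2698] w 0.0309 F [ 0.2967  0.7287 -3.4252] q7 1.51
laid True t57.9 p [0.6092 0.0751 0.1736] w 0.0310 F [-2.5275  0.9707 12.034 ] q7 1.54
[-0.46    0.5698  0.3579  1.6829 -0.2382  0.9312  1.5442]
open t58.1 p [0.6087 0.0751 0.1727] w 0.0449 F [-0.0173  0.0027 -0.4093] q7 1.54
 t60.6 p [0.4249 0.0911 0.2799] w 0.0454 F [ 0.2433  0.1279 -0.0706] q7 -0.05
bar ctr [0.4247 0.0938] ang deg -81.35 size mm [ 27.7 174.1] from guess 0.003
bar ctr [0.4246 0.0927] ang deg -81.41 size mm [ 32.6 178.8] from guess 0.002
[-0.9909  0.1551  0.7356  2.0051 -0.1215  1.0244 -0.0479]
```

View pics/w17.png

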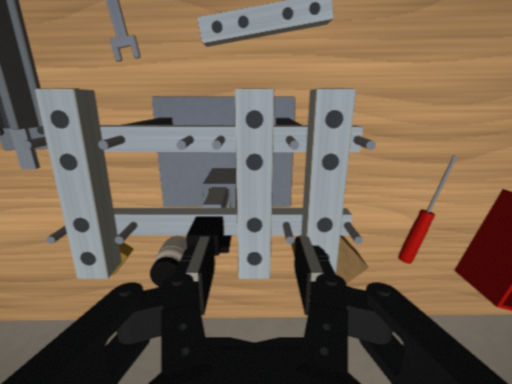

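View pics/w18.png

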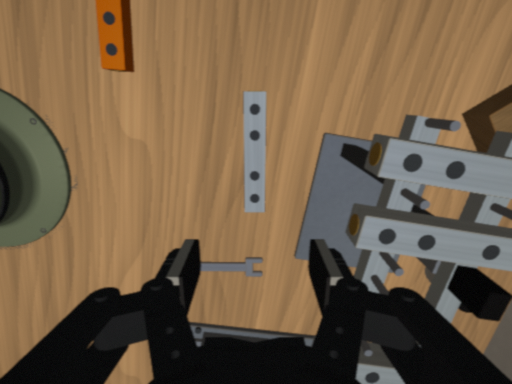

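Run:
```python
from h import *
T,im=shot("top","t19.png"); S,_=shot("scene","s19.png")
_,im=load("t19.png"); crop(im,215,120,415,330,3,"t19c.png"); _,im=load("s19.png"); crop(im,120,0,320,190,4,"s19c.png")
for z in (.28,.3,.4,.5,.6): print(z,proj(T,[.4247,.0911,z]),proj(T,[.519,.0911,z]),proj(S,[.4247,.0911,z]),proj(S,[.519,.0911,z]))
```

```text
0.28 [302.1624 224.4006] [302.3795 186.3638] [236.0036 124.3995] [220.1632 147.3658]
0.3 [302.8717 224.5408] [303.0903 185.8149] [235.7501 119.2444] [219.6246 142.3453]
0.4 [306.8434 225.3257] [307.0685 182.7427] [234.3472  90.7124] [216.6277 114.4102]
0.5 [311.6968 226.2848] [311.9261 178.9914] [232.6698  56.5971] [213.0086  80.6753]
0.6 [317.7621 227.4835] [317.9908 174.3079] [230.6285  15.082 ] [208.5512  39.1254]
```

View pics/t19c.png

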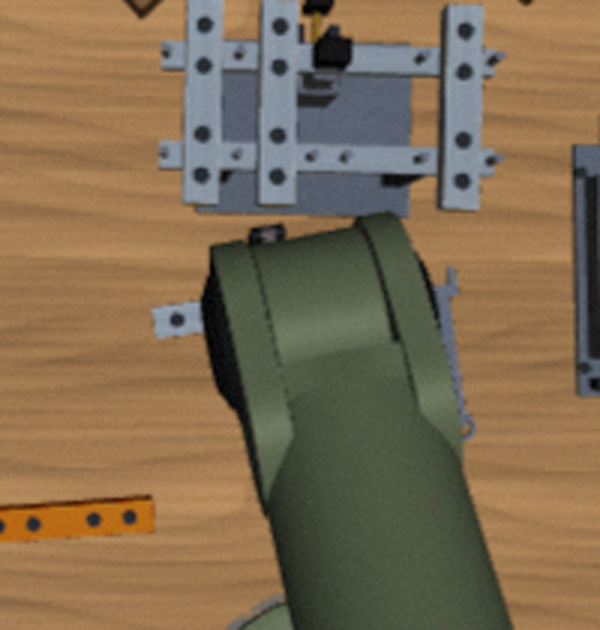

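View pics/s19c.png

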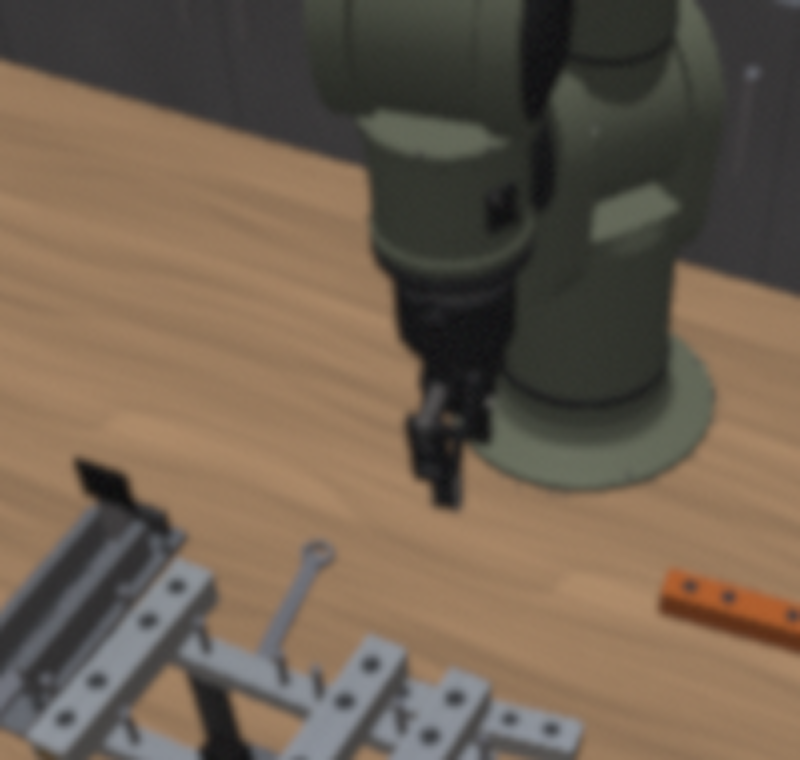

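Run:
```python
from h import *
grab(.4246,.0925,-81.4); shot("wrist","w20.png"); off=inhand("w20.png",.049); print("off",off); print(arm.sense()["qpos"])
p=arm.sense()["position"]
arm.move_l([p[0],p[1],.30],feed=.2); st()
b=rk(0,BAY[1])
for r in att(np.pi/2+RY): print(Ro.from_rotvec(r).as_matrix()[:2,0],arm.solve_ik([b[0],b[1],.30],r))
```

```text
down False t63.5 p [ 0.4248  0.0926 -0.0167] w 0.0600 F [-0.1391  0.3098 -0.0274] q7 0.42
grip t63.9 p [ 0.4248  0.0927 -0.0165] w 0.0308 F [-2.1396 -0.4757 13.8483] q7 0.42
lift t64.8 p [0.4244 0.0925 0.0596] w 0.0309 F [ 0.035   0.1361 -4.1915] q7 0.32
far end px [254.012  74.5  ] width px 81 end along tool x 0.0894, across -0.0000
off -0.0005885757941722636
[-0.7013  0.5441  0.459   2.223  -0.5214  0.4783  0.3206]
 t66.2 p [0.4238 0.0922 0.2993] w 0.0310 F [-0.1487  0.0369 -4.1488] q7 -0.07
[-0.9999  0.0155] [-0.4257  0.4629  0.5409  1.5519 -0.2497  1.1962  1.7157]
[ 0.9999 -0.0155] [-0.7072  0.6419  1.086   1.5651 -0.5834  1.2928 -1.1252]
```

View pics/w20.png

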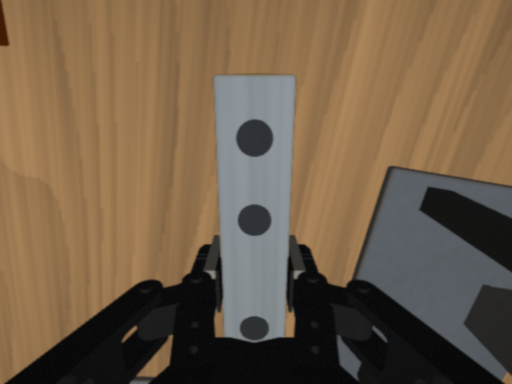

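Run:
```python
from h import *
b=rk(0,BAY[1]); r=att(np.pi/2+RY)
r=[q for q in r if Ro.from_rotvec(q).as_matrix()[0,0]<0][0]
arm.movep([b[0],b[1],.30],r); st()
shot("wrist","w21.png")
place(1,-.0006,zc=.1735)
release()
r=go([.55,.03,.42],np.pi/2+RY); st()
shot("wrist","w22.png"); shot("scene","s22.png")
```

```text
t67.8 p [ 0.6081 -0.0206  0.2998] w 0.0303 F [-0.5767  0.0834 -3.6589] q7 1.71
above t68.2 p [ 0.607  -0.0205  0.2696] w 0.0307 F [ 0.2696 -0.0697 -2.2084] q7 1.73
laid True t69.3 p [ 0.6079 -0.0209  0.1735] w 0.0308 F [-0.8287  0.7981  8.799 ] q7 1.78
open t69.6 p [ 0.6073 -0.0208  0.1728] w 0.0449 F [ 0.2019 -0.6706  0.0644] q7 1.78
 t73.3 p [0.55   0.03   0.4198] w 0.0449 F [-0.3038 -0.0429 -0.7528] q7 -1.29
```

View pics/w22.png

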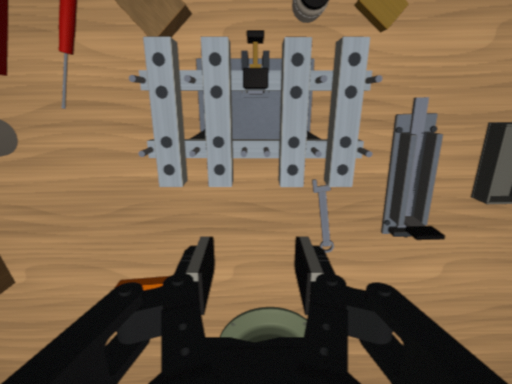

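Run:
```python
from h import *
_,im=load("s22.png"); crop(im,110,110,280,250,4,"s22c.png")
```

```text
(no output)
```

View pics/s22c.png

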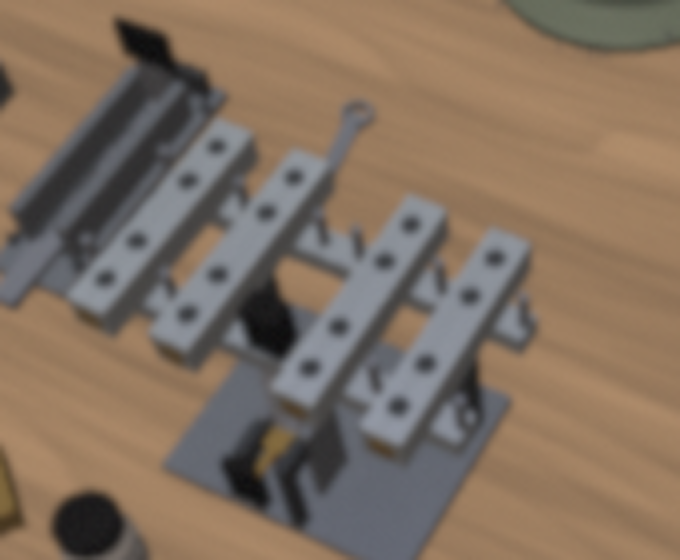

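Run:
```python
from h import *
def ports(name,boxes):
    W,im=load(name); g=cv2.cvtColor(im,cv2.COLOR_BGR2GRAY)
    for bay in range(4):
        pts=[]
        for d in (-.066,-.030,.030,.066): # ports along bar (scaled below)
            X=rk(d,BAY[bay]); u=proj(W,[X[0],X[1],.222]); x,y=np.round(u).astype(int)
            w=7; sub=g[y-w:y+w+1,x-w:x+w+1]; m=(sub<95).astype(np.uint8)
            n,l,s,c=cv2.connectedComponentsWithStats(m)
            if n<2: continue
            k=min(range(1,n),key=lambda i:np.linalg.norm(c[i]-w))
            pts.append(onz(W,(x-w+c[k][0],y-w+c[k][1]),.222)[:2])
        pts=np.array(pts); 
        if len(pts)<4: print(bay,len(pts)); continue
        ctr=pts.mean(0); v=pts[-1]-pts[0]
        R=np.array([[np.cos(RY),np.sin(RY)],[-np.sin(RY),np.cos(RY)]])
        print("bay",bay,"off in rack frame mm",1000*(R@(ctr-rk(0,BAY[bay]))),"yaw rel rack deg %.2f"%np.degrees(np.arctan2(v[1],v[0])-RY),"span %.4f"%np.linalg.norm(v))
ports("w22.png",None)
W,im=load("w22.png"); crop(im,125,20,390,200,3,"w22c.png")
```

```text
bay 0 off in rack frame mm [-0.079   0.1313] yaw rel rack deg -0.36 span 0.1320
bay 1 off in rack frame mm [-0.4514  0.1073] yaw rel rack deg -0.04 span 0.1320
bay 2 off in rack frame mm [-0.2546  0.0098] yaw rel rack deg 0.08 span 0.1320
bay 3 off in rack frame mm [-0.5346  0.0037] yaw rel rack deg -0.06 span 0.1320
```

View pics/w22c.png

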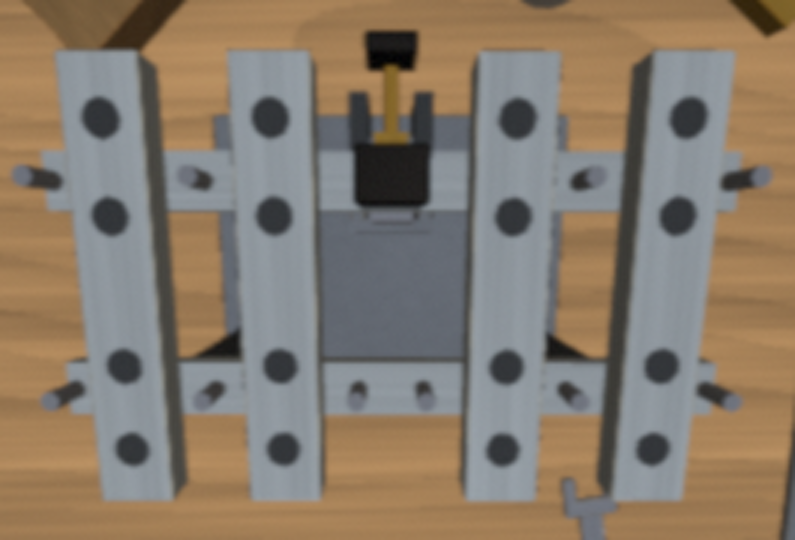

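Run:
```python
from h import *
W,_=load("w22.png"); E=lambda u,v:(125+(u+.5)/3-.5,20+(v+.5)/3-.5)
for n,p in dict(fix0=(336,361),fix1=(336,413),prop0=(336,153),prop1=(336,210),le=(69,388),re=(714,388),ple=(44,181),pre=(740,182)).items(): print(n,onz(W,E(*p),.19), )
print("rack mid used",RM)
p=arm.sense(); arm.job_done(); print(p["time_s"])
```

```text
fix0 [0.5768 0.0536 0.19  ]
fix1 [0.5526 0.0544 0.19  ]
prop0 [0.6651 0.0507 0.19  ]
prop1 [0.6422 0.0514 0.19  ]
le [0.5661 0.1783 0.19  ]
re [ 0.5619 -0.1217  0.19  ]
ple [0.6558 0.1772 0.19  ]
pre [ 0.6511 -0.1234  0.19  ]
rack mid used [0.609 0.027]
the job is handed in; nothing more can be done
73.3583
```

I did the job in the order asked and handed it in at 73 s, with the gripper clear of everything.

- **Prop:** I lifted it from notch 0 to notch 5 and let the pawl catch it. A touch then put the block's top at 0.235 m, which makes its rail level with the fixed rail.
- **Ejector:** I pushed it 122 mm to its stop, and the bar slid out of the nest.
- **Bars:** there were four, one from the nest and three loose, and each now lies in its own bay. One loose bar was knocked a few centimetres aside during the run, so I found it again before gripping it.

**Final check:** in the last wrist picture every bar lies flat across both rails. Each is within about 0.6 mm of its bay centre and within 0.4° of square. A last measurement of the rails put the rack's centre within about 1 mm of the one I used.

**Disagreements:**
- The shut fingertips lie about 20 mm behind the stated TCP, found by touching the fixed rail; I corrected the grips for it.
- The first picture suggested the prop started on notch 1. The touch showed it was notch 0, and I went by that.

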